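Sweep the loose screw caps into the green tray

ROBOT

A 6-joint arm with a two-finger parallel gripper is mounted at the origin on the work surface. World frame = base frame: x ahead of the robot, y to its left, z up, the work surface at z = 0. Lengths are in m, angles in rad, forces in N, time in s.
With the tool pointing down it reaches from about 0.2 to 0.875 m from the base axis. Payload 3.4 kg.
Tool frame: the origin (TCP) lies between the finger pads; the fingertips stand 25 mm ahead of it and the grasp point (between the pads) lies 6 mm ahead of it (r.nose_length is the z of the fingertips in the tool frame, in m); z points along the fingers, y is the line along which they close (so a half turn about z gives the same grasp; the last joint's range is limited). The gripper opens to 94 mm and grips with 3 to 60 N. Pads are 16 mm wide; open, the fingers measure 119 mm over their backs; the gripper's body (75 mm by 177 mm) begins 78 mm behind the grasp point.
Start: joints at [1.16, 0.276, 1.505, -0, 1.361, -0.121], TCP at [0.164, 0.551, 0.23] pointing down, gripper open.
Joint ranges: [-2.89, 2.89], [-0.75, 2.08], [0.22, 2.7], [-1.18, 4.32], [0.11, 2.71], [-2.7, 2.7]. Speed limits (rad/s): [2.57, 2.57, 3.14, 3.14, 3.14, 3.14].

INTERFACE

Orientations are given as a unit quaternion [w, x, y, z].
In Python, from plant import r, gripper_to, inverse_kinematics, vision, models, telemetry gives the robot as it stands. Calls block until the motion is done:
- r.move_to(position, orientation): joint-space move of the TCP to a pose.
- r.move_l(position, rot=None, vel=0.15, guard=None): straight line of the TCP; rot=None keeps the orientation; vel is the mean speed in m/s. With guard (N) it stops when the force on the tool has changed by that much, and returns True; else False.
- r.movej(angles): joint-space move.
- gripper_to(opening, f_grip=None): finger opening in m; f_grip is the grip in N (None keeps the last); returns when the fingers have stopped.
- r.hold(seconds).
- inverse_kinematics(position, orientation): joint angles nearest the present ones, or None.
- vision.snapshot(name): name is "scene" or "top"; returns the picture (480x640x3 uint8, red, green, blue); there is no depth.
- vision.get_calibration(name): a dict with "fx", "fy", "cx", "cy" (pixels), "position" and "orientation" of the camera in the world. Camera axes: x right, y down, z forward; pixel columns grow to the right and rows downward; lengths in m; the calibration is good to about 2 mm. A picture is of the moment at which its call begins. get_calibration takes no time and is no camera call.
A pose or a line that the arm cannot do raises r.PlanningError and nothing moves.
- r.sign_off(): hands the job in; it is judged then, once.
Trained networks look in the newest picture that a camera, given by its name, has taken for a name from the list of things; names that differ only in an ending like _2 or _b are one class to them, and where a whole thing is asked for, a point or a joint stands for the part that bears it (a point fixed in the world has none). Each returns a list of dicts, best first, with "score" (0 to 1); they miss things now and then, are a little off and sometimes report something else, mostly with a low value. They report only what shows in the picture. A call takes as long as a camera call. They do not tell look-alikes from the thing itself.
- models.boxes_of(thing, camera): "at" ([x, y, z] in m, in world coordinates, good to about 4 mm: the middle of the surface that is visible of it).
- models.regions_of(thing, camera): "pixels" (480x640 bool, what is visible of it).
- models.mark_of(thing, camera): "at" ([x, y, z] in m, in world coordinates, good to about 4 mm: a listed point, or the origin of a listed thing).
Readings, each from a call of its own:
- telemetry.current_t(): time.
- telemetry.current_joints(): joint angles.
- telemetry.current_dq(): joint speeds.
- telemetry.current_joint_efforts(): joint torques, N m.
- telemetry.current_ee_pos(): TCP position.
- telemetry.current_tool_rot(): TCP orientation.
- telemetry.current_wrist_force(): force on the tool from outside, world axes, zero at the start.
- telemetry.current_torque(): the same for the moment, N m.
- telemetry.current_opening(): finger opening in m.
- telemetry.current_finger_force(): force on a finger pad.
Only numpy, scipy, OpenCV 4.12 (cv2) and the standard library are available. Lean on these libraries where they do the work, as an engineer would, in place of code of your own. Each camera call takes 0.05 s, during which the arm holds its last target. There are 200 camera calls.

TASK

Three loose screw caps (yellow, red and blue) lie on the laboratory bench. With the fingertips, sweep them along the bench into the open front of the green tray until all three lie completely inside it. Only push them, do not pick them up, and leave the stoppers, bottles, jar and mortar standing where they are.

Things in the scene. Friction and masses are not known exactly. Their poses are not given: they have to be found in the camera images.
- green_tray: a fixed green tray with no front wall: two sides and a back, 30 mm high, 6 mm thick; floor level with the bench, no step. 172 wide, 120 deep outside; 160 wide, 114 deep inside (mm). Origin on the bench at the centre of the outline; x points from the open front (x = -60) to the back wall (inner face x = +54), y along the width (inner faces +-80). For the caps; on the left or right.
- white_tray: a fixed white tray with no front wall: two sides and a back, 30 mm high, 6 mm thick; floor level with the bench, no step. 172 wide, 120 deep outside; 160 wide, 114 deep inside (mm). Origin on the bench at the centre of the outline; x points from the open front (x = -60) to the back wall (inner face x = +54), y along the width (inner faces +-80). For the stoppers, not the caps.
- yellow_cap: a yellow plastic screw cap, a disc 31 mm across (33 mm over its moulded ribs) and 18 mm high, 10 to 18 g, lying flat on the bench; origin at the centre of its underside, z up. It slides when pushed at its side
- red_cap: a red plastic screw cap, a disc 31 mm across (33 mm over its moulded ribs) and 18 mm high, 10 to 18 g, lying flat on the bench; origin at the centre of its underside, z up. It slides when pushed at its side
- blue_cap: a blue plastic screw cap, a disc 31 mm across (33 mm over its moulded ribs) and 18 mm high, 10 to 18 g, lying flat on the bench; origin at the centre of its underside, z up. It slides when pushed at its side
- stopper1: a brown glass bottle stopper, 28 mm across its head and 36 mm tall, standing on its head in the white tray; a bystander; origin at the centre of its underside
- stopper2: a brown glass bottle stopper, 28 mm across its head and 36 mm tall, standing on its head in the white tray; a bystander; origin at the centre of its underside
- dropper_bottle: a white dropper bottle with a yellow cap, 26 mm across and 65 mm tall, standing between the two trays; a bystander; origin at the centre of its underside
- amber_bottle: a brown glass reagent bottle, 60 mm across and 135 mm tall, standing to one side of the caps; a bystander; origin at the centre of its underside
- white_jar: a white jar with a blue lid, 64 mm across and 85 mm tall, standing to the other side of the caps; a bystander; origin at the centre of its underside
- mortar: a white porcelain mortar bowl, 96 mm across and 55 mm tall, on the right; a bystander; origin at the centre of its underside
Things that resemble listed ones, but are neither listed nor needed, are in the scene too. What is meant by the yellow_cap is not pink, and is the smaller of those in its own colour.

How it is judged:
By the outcome, as a careful person would: the job done as asked, in the order asked, and still so for the second after the job is handed in, with the robot touching nothing.
It also fails if it takes over 72 s, if anything falls off the work surface, if the arm or the gripper's body presses on something with over 40 N, if the wrist force passes 120 N, or if a joint passes its speed limit or range.

## Working session

There is one attempt and no reset: what is moved stays moved. The work goes in short steps, each a Python script; the robot and the scene stay as the last script left them, time stands still between calls to the robot, and variables do not carry over. Pictures are saved under pics/ and viewed, at most 10 in all, crops included, and the job is handed in when it is done.

```bash
ls; mkdir -p pics; python3 - <<'E'
from plant import r, vision, models, telemetry
import cv2, numpy as np
for n in ("top","scene"):
    im=vision.snapshot(n); cv2.imwrite(f"pics/{n}0.png",im[:,:,::-1])
    print(n,vision.get_calibration(n))
for t in "green_tray white_tray yellow_cap red_cap blue_cap stopper1 dropper_bottle amber_bottle white_jar mortar".split():
    print(t,[(np.round(d["at"],3).tolist(),round(d["score"],2)) for d in models.mark_of(t,"top")])
print(telemetry.current_t())
E
```

```text
pics
top {'fx': 610.4722507248634, 'fy': 610.4722507248634, 'cx': 324.22013334161113, 'cy': 250.6991457771371, 'position': array([ 0.41397282, -0.00607442,  1.36796447]), 'orientation': array([ 0.03959931, -0.70079563,  0.7114207 , -0.03461173])}
scene {'fx': 436.82573183418805, 'fy': 436.82573183418805, 'cx': 312.52292099661423, 'cy': 233.53715985954528, 'position': array([ 1.07892032, -0.01617437,  0.67185841]), 'orientation': array([-0.25263746,  0.67349876,  0.65093285, -0.24261113])}
green_tray [([0.646, 0.139, 0.001], 0.81)]
white_tray [([0.653, -0.145, 0.003], 0.78)]
yellow_cap [([0.476, -0.13, 0.002], 0.62), ([0.493, -0.213, -0.004], 0.62), ([0.391, -0.158, 0.002], 0.57)]
red_cap [([0.509, 0.105, 0.001], 0.65)]
blue_cap [([0.653, -0.15, 0.0], 0.49), ([0.507, 0.004, -0.001], 0.46)]
stopper1 [([0.657, -0.187, -0.0], 0.52), ([0.691, -0.113, -0.004], 0.49)]
dropper_bottle [([0.682, -0.001, 0.0], 0.66)]
amber_bottle [([0.47, 0.343, 0.003], 0.88)]
white_jar [([0.477, -0.358, -0.003], 0.78)]
mortar [([0.594, -0.376, 0.002], 0.72), ([0.476, -0.357, -0.002], 0.54)]
0.6
```

View pics/top0.png

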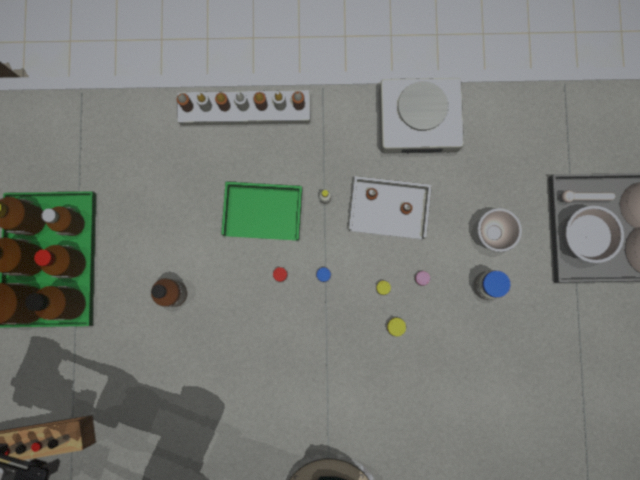

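View pics/scene0.png

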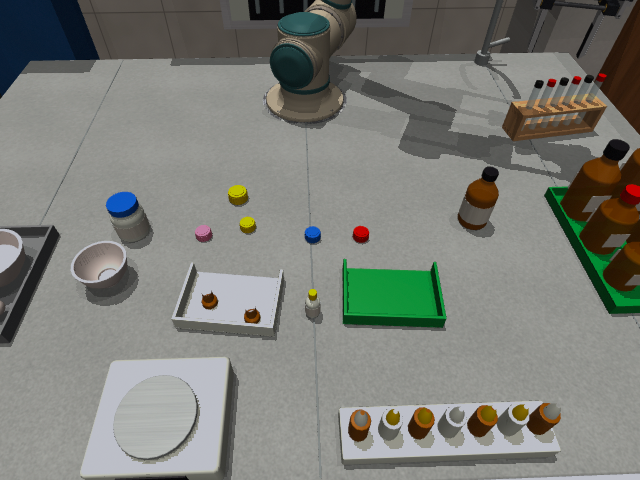

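Top view: green tray at (262,211), its opening facing down-image towards the robot. Red cap is at (280,274) and blue at (323,274). The yellow candidates are at (384,287), which looks smaller, and (397,327); pink is at (422,278). Next I'll measure sizes and poses by colour.

```bash
cat > h.py <<'E'
from plant import r, gripper_to, inverse_kinematics, vision, models, telemetry
import cv2, numpy as np
from scipy.spatial.transform import Rotation as R
def rot(q): return R.from_quat(np.roll(q,-1)).as_matrix()
def world(uv,z,cam="top"):
    c=vision.get_calibration(cam); uv=np.atleast_2d(uv).astype(float)
    d=np.c_[(uv[:,0]-c["cx"])/c["fx"],(uv[:,1]-c["cy"])/c["fy"],np.ones(len(uv))]@rot(c["orientation"]).T
    p=c["position"]; return p+d*((z-p[2])/d[:,2])[:,None]
HUE={"red":(0,8),"yellow":(24,35),"blue":(100,125),"green":(50,75)}
def look(tag=None):
    im=vision.snapshot("top")
    if tag: cv2.imwrite(f"pics/{tag}.png",im[:,:,::-1])
    return im,cv2.cvtColor(im,cv2.COLOR_RGB2HSV)
def blobs(hsv,col,lo=60):
    a,b=HUE[col]; m=cv2.inRange(hsv,(a,120,60),(b,255,255))
    if col=="red": m|=cv2.inRange(hsv,(172,120,60),(180,255,255))
    n,l,s,c=cv2.connectedComponentsWithStats(m)
    return [(l==i,s[i],c[i]) for i in range(1,n) if s[i][4]>=lo]
def caps(hsv):
    out={}
    for col in("red","blue","yellow"):
        out[col]=[(world(c,.015)[0,:2].round(4),2*np.sqrt(s[4]/np.pi)*1.355/610.5) for _,s,c in blobs(hsv,col)]
    return out
def quat(th):
    c,s=np.cos(th),np.sin(th)
    return np.roll(R.from_matrix(np.array([[c,s,0],[s,-c,0],[0,0,-1]])).as_quat(),1)
E
python3 - <<'E'
from h import *
im,hsv=look()
for k,v in caps(hsv).items(): print(k,[(p.tolist(),round(d,4)) for p,d in v])
for m,s,c in blobs(hsv,"green",500):
    pts=np.argwhere(m)[:,::-1]; b=cv2.boxPoints(cv2.minAreaRect(pts.astype(np.float32)))
    print(s,"z0",world(b,0)[:,:2].round(3).tolist(),"z30",world(b,.03)[:,:2].round(3).tolist())
for th in(0,1.2,1.57):
  for p in([.48,.13,.03],[.46,-.17,.03],[.62,.19,.03]):
    for k in(0,np.pi): print(th,p,k>0,inverse_kinematics(p,quat(th+k)))
E
```

```text
red [([0.5512, 0.632], np.float64(0.0395)), ([0.5062, 0.1021], np.float64(0.0304)), ([0.1402, 0.6336], np.float64(0.0215))]
blue [([0.5044, 0.0058], np.float64(0.0296)), ([0.4775, -0.3763], np.float64(0.0587))]
yellow [([0.4733, -0.1263], np.float64(0.0294)), ([0.3867, -0.1529], np.float64(0.0396))]
[ 222  182   80   57 3876] z0 [[0.598, 0.234], [0.72, 0.227], [0.707, 0.053], [0.585, 0.061]] z30 [[0.594, 0.229], [0.713, 0.222], [0.7, 0.051], [0.581, 0.06]]
[   0  192   93  135 3687] z0 [[0.4, 0.729], [0.71, 0.733], [0.701, 0.529], [0.392, 0.53]] z30 [[0.401, 0.713], [0.703, 0.717], [0.695, 0.517], [0.393, 0.518]]
0 [0.48, 0.13, 0.03] False [ 1.24475727e-01  3.63611928e-01  1.95256024e+00 -4.44089210e-16
  8.25420489e-01  1.69527205e+00]
0 [0.48, 0.13, 0.03] True [ 1.24475727e-01  3.63611928e-01  1.95256024e+00 -4.44089210e-16
  8.25420489e-01 -1.44632060e+00]
0 [0.46, -0.17, 0.03] False [-4.95988907e-01  3.55560401e-01  1.96728448e+00 -4.44089210e-16
  8.18747772e-01  1.07480742e+00]
0 [0.46, -0.17, 0.03] True [-4.95988907e-01  3.55560401e-01  1.96728448e+00 -4.44089210e-16
  8.18747
[... 833 characters left out ...]
0.19, 0.03] True [ 1.90136941e-01  5.42528907e-01  1.60654052e+00 -4.44089210e-16
  9.92523224e-01 -2.58065939e+00]
1.57 [0.48, 0.13, 0.03] False [ 1.24475727e-01  3.63611928e-01  1.95256024e+00 -4.44089210e-16
  8.25420489e-01  1.25272054e-01]
1.57 [0.48, 0.13, 0.03] True None
1.57 [0.46, -0.17, 0.03] False [-4.95988907e-01  3.55560401e-01  1.96728448e+00 -4.44089210e-16
  8.18747772e-01 -4.95192580e-01]
1.57 [0.46, -0.17, 0.03] True [-4.95988907e-01  3.55560401e-01  1.96728448e+00 -4.44089210e-16
  8.18747772e-01  2.64640007e+00]
1.57 [0.62, 0.19, 0.03] False [ 1.90136941e-01  5.42528907e-01  1.60654052e+00 -4.44089210e-16
  9.92523224e-01  1.90933267e-01]
1.57 [0.62, 0.19, 0.03] True None
```

```bash
python3 - <<'E'
import cv2
im=cv2.imread("pics/top0.png")[160:360,200:450]
cv2.imwrite("pics/crop0.png",cv2.resize(im,None,fx=3,fy=3,interpolation=cv2.INTER_CUBIC))
E
```

```text
(no output)
```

View pics/crop0.png

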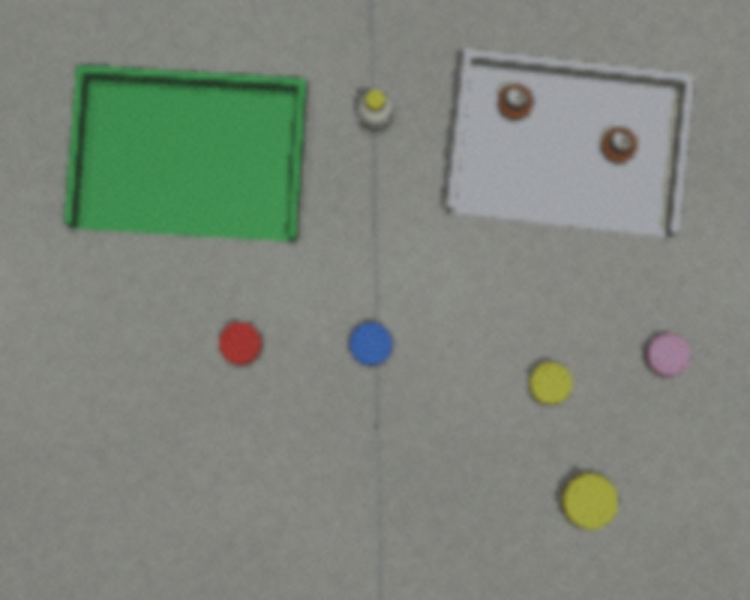

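Red (0.506,0.102), blue (0.504,0.006) and the smaller yellow (0.473,-0.126) all measure about 30 mm across, which fits; the other yellow is 40 mm. The tray centre is about (0.648,0.141) with its x axis at about -3.5°. I'll push with two fingers set 20 mm apart so the cap nests between them, starting with red.

```bash
cat >> h.py <<'E'
C=np.array([.648,.141]); TH=-.062
def tray(a,b): return C+np.array([[np.cos(TH),-np.sin(TH)],[np.sin(TH),np.cos(TH)]])@[a,b]
Z=.029; D=.0205; UP=.11
def push(src,dst,v=.1,up0=UP):
    src,dst=np.array(src),np.array(dst); u=(dst-src)/np.linalg.norm(dst-src); q=quat(np.arctan2(u[1],u[0]))
    s=src-u*.042; e=dst-u*D; b=e-u*.02
    r.move_to([*s,up0],q)
    if up0>UP: r.move_l([*s,UP],vel=.25)
    g=r.move_l([*s,Z],vel=.2,guard=15)
    if g: print("touched on descent"); r.move_l([*s,UP]); return
    print("guard",r.move_l([*e,Z],vel=v,guard=15))
    r.move_l([*b,Z],vel=.15); r.move_l([*b,UP],vel=.25)
def show(hsv):
    for k,v in caps(hsv).items():
        for p,d in v:
            if .3<p[0]<.75 and -.3<p[1]<.35:
                t=np.array([[np.cos(TH),np.sin(TH)],[-np.sin(TH),np.cos(TH)]])@(p-C)
                print(k,p,round(d,4),"tray",(t*1e3).round(0))
    print("t",telemetry.current_t())
E
python3 - <<'E'
from h import *
gripper_to(.02)
push([.5062,.1021],tray(.005,.048),up0=.25)
im,hsv=look("red1"); show(hsv)
E
```

```text
guard False
blue [0.5045 0.0058] 0.0297 tray [-135. -144.]
yellow [ 0.4733 -0.1263] 0.0294 tray [-158. -278.]
yellow [ 0.3866 -0.1531] 0.0397 tray [-243. -310.]
t 8.0333
```

View pics/red1.png

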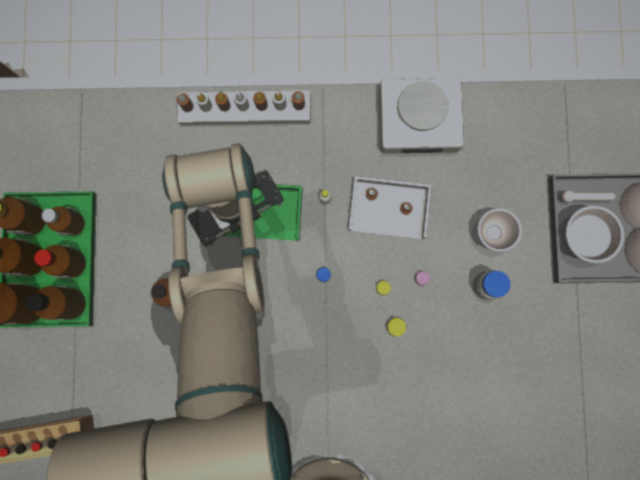

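Only the arm shows over the tray, so red is hidden under the gripper at about (235,205); nothing else has moved. Next I'll do blue's first leg, then look.

```bash
python3 - <<'E'
from h import *
push([.5045,.0055],tray(-.12,0))
r.move_to([.45,-.1,UP],quat(1.3))
im,hsv=look("blue1"); show(hsv)
E
```

```text
guard False
red [0.6534 0.1892] 0.0294 tray [ 2. 48.]
blue [0.5267 0.1487] 0.0294 tray [-122.    0.]
yellow [ 0.3846 -0.1527] 0.0379 tray [-245. -309.]
t 13.2417
```

View pics/blue1.png

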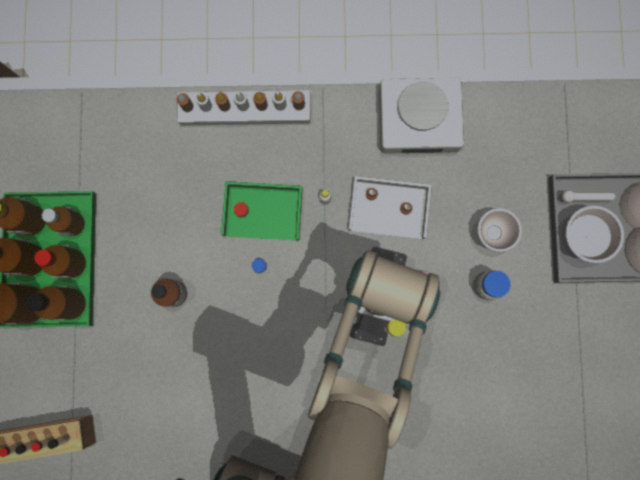

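Red is in the tray at (241,210), and blue waits in front at (259,265), both within 3 mm of plan. I'll finish blue, then push yellow's first leg.

```bash
python3 - <<'E'
from h import *
push([.5267,.1487],tray(.005,0))
push([.4733,-.1263],tray(-.115,-.045))
r.move_to([.45,-.1,UP],quat(1.3))
im,hsv=look("yel1"); show(hsv)
E
```

```text
guard False
guard False
red [0.6533 0.1893] 0.029 tray [ 2. 49.]
blue [0.6509 0.1418] 0.0306 tray [3. 1.]
yellow [0.5285 0.1035] 0.0296 tray [-117.  -45.]
yellow [ 0.3846 -0.1529] 0.0379 tray [-245. -310.]
t 24.4333
```

```bash
python3 - <<'E'
from h import *
push([.5285,.1035],tray(.005,-.045))
r.move_to([.40,.0,.25],quat(1.3))
im,hsv=look("end"); show(hsv)
E
```

```text
guard False
red [0.6534 0.1891] 0.0293 tray [ 2. 48.]
blue [0.6509 0.1418] 0.0306 tray [3. 1.]
yellow [0.6478 0.0965] 0.0303 tray [  3. -44.]
yellow [ 0.3868 -0.153 ] 0.04 tray [-242. -310.]
t 30.3833
```

View pics/end.png

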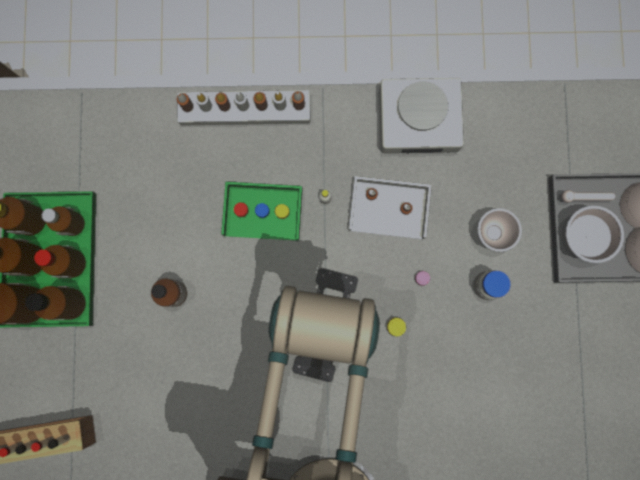

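All three caps are inside the green tray, at (241,210), (262,211) and (282,211). Everything else is where it was at the start, so I'm handing in.

```bash
python3 -c "
from plant import r
print(r.sign_off())"
```

```text
the job is handed in; nothing more can be done
None
```

The yellow, red and blue caps all lie completely inside the green tray, the bystanders are where they stood, and the job was handed in after about 30 s of robot time.

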